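# Switch on the soldering bench in the right order

## Task

Switch the repair bench on for soldering with light taps of the fingertips: first press down the large round button on top of the fume extractor, then the square key on the microscope-light box, and last the long bar key on the preheater, so that each stays clearly down. Press gently, do not press the smaller buttons beside them, and neither pick up nor shift the devices or anything else on the bench.

Things in the scene. Friction and masses are not known exactly. Their poses are not given: they have to be found in the camera images.
- extractor: fume extractor: upright grey fan box, 100 (x) x 150 (y) x 150 mm high, round grille on its front and back, 1.6 kg, loose on the table, upright; origin at the centre of its underside, z up, x towards its back, y to the left as seen from its front. On its top are a large and a small round black button
- extractor_power_top (a point): centre of the top face of the extractor's power button: the LARGE round one, 30 mm across; at (0, 35, 168) mm in the extractor's frame while out; moves with the button
- extractor_power (a joint): the extractor's large round button. It stands 18 mm proud and moves straight down into its device by 12 mm (joint value in m: 0 = out, grows as it is pressed); on from 4 mm. It gives way at about 3.5 N, rising evenly to 6.5 N at 12 mm, where it meets a hard stop; it latches by friction: it stays where it is left.
- extractor_speed (a joint): the extractor's SMALL round speed button, 14 mm across, top at (0, -40, 168) mm in the extractor's frame; not to be pressed. It stands 18 mm proud and moves straight down into its device by 12 mm (joint value in m: 0 = out, grows as it is pressed); on from 4 mm. It gives way at about 3.5 N, rising evenly to 6.5 N at 12 mm, where it meets a hard stop; it latches by friction: it stays where it is left.
- lightbox: microscope-light control box: low white box, 85 (x) x 120 (y) x 50 mm high, 0.8 kg, loose; origin at the centre of its underside, z up, x towards its back, y to the left as seen from its front. On its top are a square black key and a round grey dial (26 mm across, 14 mm high, at (0, -32) mm)
- light_key_top (a point): centre of the top face of the square light key, 22 x 22 mm; at (0, 30, 68) mm in the box's frame while out; moves with the key
- light_key (a joint): the square key of the light box. It stands 18 mm proud and moves straight down into its device by 12 mm (joint value in m: 0 = out, grows as it is pressed); on from 4 mm. It gives way at about 3.5 N, rising evenly to 6.5 N at 12 mm, where it meets a hard stop; it latches by friction: it stays where it is left.
- preheater: preheater: flat grey slab, 150 (x) x 170 (y) x 42 mm high, with an aluminium hot plate over its rear part, plate top at 46 mm, 1.3 kg, loose; origin at the centre of its underside, z up, x towards its back, y to the left as seen from its front. A long and a small square black key lie on the strip along its front edge; a circuit board lies on the plate
- plate_bar_top (a point): centre of the top face of the preheater's long bar key, 18 (x) x 48 (y) mm; at (-53, 30, 60) mm in the preheater's frame while out; moves with the key
- plate_bar (a joint): the preheater's long bar key. It stands 18 mm proud and moves straight down into its device by 12 mm (joint value in m: 0 = out, grows as it is pressed); on from 4 mm. It gives way at about 3.5 N, rising evenly to 6.5 N at 12 mm, where it meets a hard stop; it latches by friction: it stays where it is left.
- plate_small (a joint): the preheater's SMALL square key, 11 x 11 mm, top at (-53, -50, 60) mm in the preheater's frame; not to be pressed. It stands 18 mm proud and moves straight down into its device by 12 mm (joint value in m: 0 = out, grows as it is pressed); on from 4 mm. It gives way at about 3.5 N, rising evenly to 6.5 N at 12 mm, where it meets a hard stop; it latches by friction: it stays where it is left.
- board: green circuit board, 60 x 85 x 4 mm with parts up to 15 mm high, loose on the hot plate; origin at the centre of its underside
- spool: steel-coloured solder spool, 54 mm across, 36 mm high, standing; origin under its centre
- flux: small amber flux jar, 38 mm across, 45 mm high; origin under its centre
- tin: open dark steel tin, 66 mm across, 40 mm high; origin under its centre
- tweezers: steel tweezers lying flat, 140 mm long, 8 mm high; origin under the middle
- nozzle: steel hot-air nozzle, standing cone 26 mm across at the foot, 38 mm high; origin under its centre
Mind the look-alikes: they are no part of the job. Of the things shaped like the preheater, the grey one is meant.

How it is judged:
By the outcome, as a careful person would: the job done as asked, in the order asked, and still so for the second after the job is handed in, with the robot touching nothing.
It also fails if it takes over 56 s, if anything falls off the work surface, if the arm or the gripper's body presses on something with over 40 N, if the wrist force passes 120 N, or if a joint passes its speed limit or range.

## Robot

A 6-joint arm with a two-finger parallel gripper is mounted at the origin on the work surface. World frame = base frame: x ahead of the robot, y to its left, z up, the work surface at z = 0. Lengths are in m, angles in rad, forces in N, time in s.
With the tool pointing down it reaches from about 0.25 to 0.85 m from the base axis. Payload 12.5 kg.
Tool frame: the origin (TCP) lies between the finger pads; the fingertips stand 14 mm ahead of it and the grasp point (between the pads) lies 5 mm behind it (ctrl.tip_reach is the distance from the TCP to the fingertips, in m); z points along the fingers, y is the direction in which the jaws open and shut (so a half turn about z gives the same grasp; the last joint's range is limited). The gripper opens to 93 mm and grips with 3 to 60 N. Pads are 15 mm wide; open, the fingers measure 128 mm over their backs; the gripper's body (75 mm by 188 mm) begins 65 mm behind the grasp point.
Start: joints at [1.161, 0.351, 1.652, -0, 1.139, -0.085], TCP at [0.175, 0.521, 0.233] pointing down, gripper open.
Joint ranges: [-2.75, 2.75], [-0.79, 2.1], [0.01, 2.65], [-1.57, 4.71], [0.07, 3.14], [-2.87, 2.87]. Speed limits (rad/s): [2.22, 2.22, 2.79, 3.14, 3.14, 3.14].

## Interface

Orientations are given as a rotation vector (axis times angle).
In Python, from rig import monitor, cams, workorder, ctrl gives the robot as it stands.
- The arm moves only by the tool drive_tool, never from a script. Its argument "increments" is a list of rows, each a list of 3 entries, a list of its own where there are three numbers: the shift along the tool's x, y, z in cm, then the turn about the tool's z in rad, then the opening, from 0 (shut) to 1 (fully open). A call has exactly 5 rows; each row shifts and turns the commanded pose from where the row before left it, along the tool's axes as they then stand; what a row does not reach is not made up. A row lasts 1/10 s, in which the tool goes at most 50 mm and 8.59 degrees, less where a joint would pass 70% of its speed; a pose out of reach is approached as far as the arm can. A call with a gripper value outside its range is refused whole. The fingers move at their own pace and stop on an object; "grip_force" is the grip in N (left out, the last holds). Time passes only in rows, so rows that do not move let the fingers close, or fill a call up. It gives the time, the measured TCP pose, the force and the opening at its end, in the units of the state.
- monitor.read_state(): the state, without advancing time (a new reading comes with each control period).
- cams.capture(name): name is "scene" or "top" or "wrist"; returns the picture (400x640x3 uint8, red, green, blue); there is no depth.
- cams.get_calibration(name): a dict with "intrinsics" (3x3 intrinsics, pixels), "cam_to_world" (4x4, takes a point from camera to world coordinates); the wrist camera has in their place "T_tool_cam" (4x4, takes a point from camera to tool coordinates, whose origin is the TCP and whose axes are the flange's). Camera axes: x right, y up, looking along -z (the intrinsics and any distortion apply to the point x, -y, -z); pixel columns grow to the right and rows downward; lengths in m; the calibration is good to about 2 mm. The wrist camera is an equidistant fisheye: a pixel r from the principal point sees the ray r / f radians off the axis. A picture is of the moment at which its call begins: read the wrist's pose just before it. get_calibration takes no time and is no camera call.
- workorder.finish_job(): hands the job in, once; it reports no verdict.
The state is a dict: "time_s": time; "qpos": joint angles; "qd": joint speeds; "tau": joint torques, N m; "tool_pos": TCP position; "tool_rot": TCP orientation; "wrist_force": force on the tool from outside, world axes, zero at the start; "ft_torque": the same for the moment, N m; "gripper_width": opening from 0.0 (shut) to 1.0 (fully open).
Only numpy, scipy, OpenCV 4.12 (cv2) and the standard library are available. Lean on these libraries where they do the work, as an engineer would, in place of code of your own. Each camera call takes 0.05 s, during which the arm holds its last target.

## Working session

There is one attempt and no reset: what is moved stays moved. The work goes in short steps, Python scripts to look and compute and a tool call to move; the robot and the scene stay as the last step left them, time stands still between calls to the robot, and variables do not carry over. Pictures are saved under pics/ and viewed, and the job is handed in when it is done.

Besides the shell and the picture viewer there is one more tool, called after ">>>" as a command line: name --argument value ..., lists and objects as JSON in quotes. drive_tool: Moves the arm, as the interface text tells. Its arguments: {"type":"object","properties":{"increments":{"type":"array"},"grip_force":{"type":"number"}},"required":["increments"]}

```bash
ls; mkdir -p pics
python3 - <<'E'
from rig import monitor,cams,ctrl
import cv2
s=monitor.read_state();print(s, ctrl.tip_reach)
for n in("scene","top"):
    cv2.imwrite(f"pics/{n}0.png",cams.capture(n)[:,:,::-1]); c=cams.get_calibration(n);print(n,c)
E
```

```text
pics
{'time_s': 0.0, 'qpos': array([ 1.16137504e+00,  3.51237354e-01,  1.65241562e+00, -1.38794002e-05,
        1.13910726e+00, -8.45888496e-02]), 'qd': array([ 0.00017267,  0.0010742 , -0.00183621,  0.00218817,  0.00139282,
       -0.00089542]), 'tau': array([ 1.33078647e-03, -4.97317386e+01, -2.85260725e+01,  6.99634734e-02,
        2.56077410e-02, -7.02107718e-05]), 'tool_pos': array([0.17537486, 0.52094507, 0.23210403]), 'tool_rot': array([-5.07951976e-01, -3.09997890e+00,  1.78305518e-03]), 'wrist_force': array([-0.63648945, -0.93571847, -0.27481225]), 'ft_torque': array([0.01231774, 0.01473413, 0.00023155]), 'gripper_width': 0.9984813763097375} 0.014
scene {'intrinsics': array([[376.19912266,   0.        , 315.09587298],
       [  0.        , 376.19912266, 204.64324301],
       [  0.        ,   0.        ,   1.        ]]), 'cam_to_world': array([[ 4.45047171e-01, -6.20697635e-01,  6.45497840e-01,
         1.21355134e+00],
       [ 8.95506734e-01,  3.07797486e-01, -3.21447346e-01,
        -4.45539399e-01],
       [ 8.38995082e-04,  7.21106894e-01,  6.92823313e-01,
         8.29610691e-01],
       [ 0.00000000e+00,  0.00000000e+00,  0.00000000e+00,
         1.00000000e+00]])}
top {'intrinsics': array([[404.14519006,   0.        , 316.00326337],
       [  0.        , 404.14519006, 196.51110489],
       [  0.        ,   0.        ,   1.        ]]), 'cam_to_world': array([[-0.00432967,  0.99791821, -0.06434679,  0.4431064 ],
       [-0.99998477, -0.00454083, -0.00313572, -0.11714238],
       [-0.00342138,  0.06433224,  0.99792267,  1.53575295],
       [ 0.        ,  0.        ,  0.        ,  1.        ]])}
```

View pics/scene0.png

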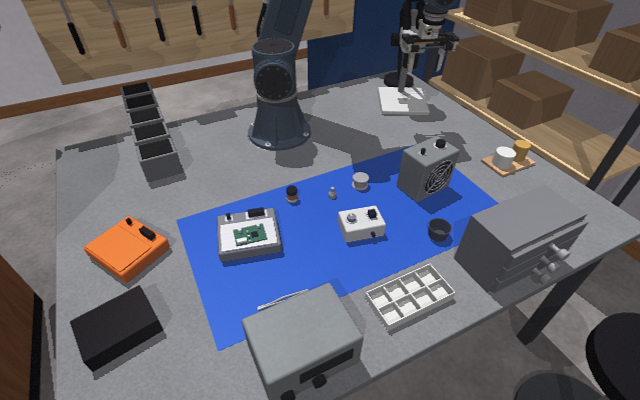

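View pics/top0.png

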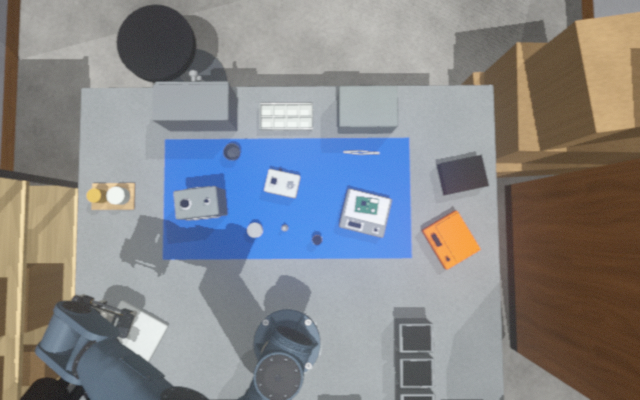

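```bash
cat > h.py <<'E'
import numpy as np, cv2
from rig import cams
def ray(n,u,v):
    c=cams.get_calibration(n);K=c["intrinsics"];T=c["cam_to_world"]
    d=np.linalg.inv(K)@[u,v,1]; d=np.array([d[0],-d[1],-d[2]])
    return T[:3,3],T[:3,:3]@d
def onz(n,u,v,z):
    o,d=ray(n,u,v); return o+d*(z-o[2])/d[2]
def proj(n,p):
    c=cams.get_calibration(n);K=c["intrinsics"];T=c["cam_to_world"]
    q=T[:3,:3].T@(np.array(p)-T[:3,3]); q=K@[q[0],-q[1],-q[2]]; return q[:2]/q[2]
E
python3 - <<'E'
import cv2,numpy as np
t=cv2.imread("pics/top0.png");s=cv2.imread("pics/scene0.png")
def z(im,x,y,w,h,k): return cv2.resize(im[y:y+h,x:x+w],None,fx=k,fy=k,interpolation=cv2.INTER_NEAREST)
cv2.imwrite("pics/tz.png",np.hstack([z(t,160,160,66,75,4),z(t,260,160,66,75,4),z(t,335,175,66,75,4)]))
cv2.imwrite("pics/sz.png",np.hstack([z(s,395,130,66,75,4),z(s,330,190,66,75,4),z(s,215,195,66,75,4)]))
E
```

```text
(no output)
```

View pics/tz.png

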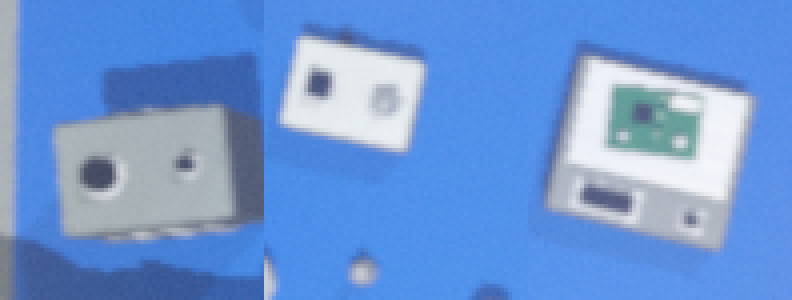

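View pics/sz.png

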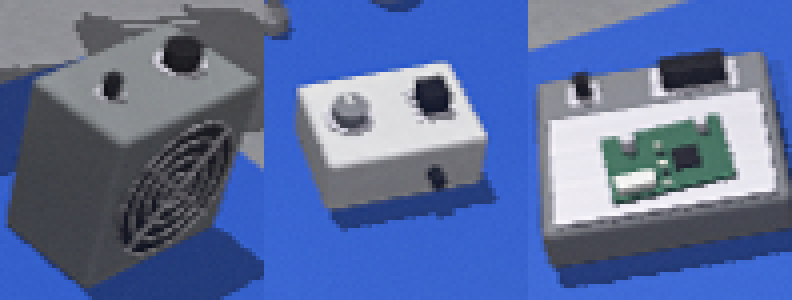

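Run:
```python
from h import *
t=cv2.imread("pics/top0.png");s=cv2.imread("pics/scene0.png")
def cen(im,u,v,r,th=70):
    u0,v0=int(u)-r,int(v)-r
    g=im[v0:v0+2*r+1,u0:u0+2*r+1].max(2); w=np.clip(1.0*(110-g.astype(float)),0,60)
    ys,xs=np.mgrid[0:2*r+1,0:2*r+1]; return u0+(w*xs).sum()/w.sum(), v0+(w*ys).sum()/w.sum(), w.sum()/60
P={}
for n,u,v,r,z in [("ext",184.5,203.5,7,.168),("exts",206,201,4,.168),("light",274,180.7,5,.068),("bar",354.7,223.7,8,.060),("small",375.5,229,4,.060)]:
    c=cen(t,u,v,r);p=onz("top",c[0],c[1],z);P[n]=p
    print(n,np.round(c,1),np.round(p,4),"scene px",np.round(proj("scene",p),1))
for a,b in(("ext","exts"),("bar","small")):
    d=P[a]-P[b];print(a,np.linalg.norm(d),np.degrees(np.arctan2(d[1],d[0]))-90)
d=onz("top",274,181,.068)-onz("top",260+(385-264)/4,160+100/4,.064);print(np.linalg.norm(d),np.degrees(np.arctan2(d[1],d[0]))-90)
```

```text
ext [184.1 203.1   5.6] [0.5109 0.3347 0.168 ] scene px [439.8 140.2]
exts [nan nan  0.] [nan nan nan] scene px [nan nan]
light [nan nan  0.] [nan nan nan] scene px [nan nan]
bar [nan nan  0.] [nan nan nan] scene px [nan nan]
small [nan nan  0.] [nan nan nan] scene px [nan nan]
ext nan nan
bar nan nan
0.06094743053359137 -13.849730385134293<stdin>:6: RuntimeWarning: invalid value encountered in scalar divide
```

Run:
```python
from h import *
t=cv2.imread("pics/top0.png");s=cv2.imread("pics/scene0.png")
def cen(im,u,v,r):
    u0,v0=int(round(u))-r,int(round(v))-r
    g=im[v0:v0+2*r+1,u0:u0+2*r+1,2].astype(float); lo,hi=g.min(),np.percentile(g,70); th=(lo+hi)/2
    w=np.clip((th+15-g)/30,0,1)
    ys,xs=np.mgrid[0:2*r+1,0:2*r+1]; return u0+(w*xs).sum()/w.sum(), v0+(w*ys).sum()/w.sum(), w.sum()
P={}
for n,u,v,r,z in [("ext",184.5,203.5,7,.168),("exts",206,201,4,.168),("light",274,180.7,5,.068),("bar",354.7,223.7,8,.060),("small",375.5,229,4,.060)]:
    c=cen(t,u,v,r);p=onz("top",c[0],c[1],z);P[n]=p
    print(n,np.round(c,1),np.round(p,4),"scene px",np.round(proj("scene",p),1))
for a,b in(("ext","exts"),("bar","small")):
    d=P[a]-P[b];print(a,np.linalg.norm(d),np.degrees(np.arctan2(d[1],d[0]))-90)
for n,u,v,r,z in [("ext",440,142.5,6,.168),("light",438,214,5,.068)]: pass
for n,p in P.items():
    q=proj("scene",p).round().astype(int); cv2.circle(s,tuple(int(x) for x in q),0,(0,0,255),-1)
def z(im,x,y,w,h,k): return cv2.resize(im[y:y+h,x:x+w],None,fx=k,fy=k,interpolation=cv2.INTER_NEAREST)
cv2.imwrite("pics/sz2.png",np.hstack([z(s,395,130,66,75,4),z(s,330,190,66,75,4),z(s,215,195,66,75,4)]))
```

```text
ext [183.9 202.9  51.4] [0.5115 0.3353 0.168 ] scene px [440.1 140.2]
exts [205.6 200.3  10.1] [0.5202 0.2619 0.168 ] scene px [422.8 147.9]
light [273.4 180.5  30.6] [0.597  0.0428 0.068 ] scene px [371.5 210.3]
bar [353.3 226.8  84.8] [ 0.427  -0.2477  0.06  ] scene px [256.  206.6]
small [375.1 229.3   6.3] [ 0.4177 -0.3269  0.06  ] scene px [228.9 213.1]
ext 0.07394901300225333 6.751082849970203
bar 0.07968437402315112 -6.672271806625673
```

View pics/sz2.png

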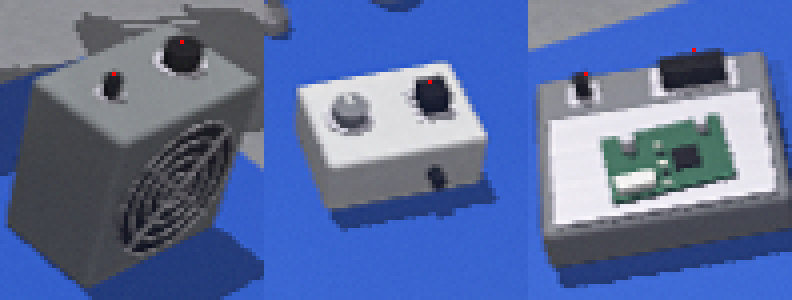

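```bash
cat >> h.py <<'E'
from scipy.spatial.transform import Rotation as Ro
from rig import monitor
def delta(p):
    s=monitor.read_state();R=Ro.from_rotvec(s["tool_rot"]).as_matrix()
    d=np.array(p)-s["tool_pos"]; yd=np.degrees(np.arctan2(R[1,1],R[0,1]))
    return np.round(100*R.T@d,2),np.round(s["tool_pos"],4),np.round(s["wrist_force"],2),round(yd,1),R[:,2].round(4),s["time_s"]
E
python3 - <<'E'
from h import *
print(onz("top",354.3,223.7,.06),proj("scene",onz("top",354.3,223.7,.06)))
print(delta([.5115,.335,.232]))
E
```

```text
[ 0.43839833 -0.25155791  0.06      ] [256.08259339 209.49331821]
(array([-3.779e+01, -6.900e+00,  2.000e-02]), array([0.1754, 0.521 , 0.2322]), array([-0.34,  0.04,  0.49]), np.float64(71.4), array([-4.e-04, -9.e-04, -1.e+00]), 0.1)
```

>>> drive_tool --increments '[[[-2, -0.4, 0], 0, 0], [[-3, -0.6, 0], 0, 0], [[-3, -0.6, 0], 0, 0], [[-3, -0.6, 0], 0, 0], [[-3, -0.6, 0], 0, 0]]' --grip_force 10

```text
time_s: 0.6
tool_pos: [0.3001, 0.4492, 0.2324]
tool_rot: [-0.508, -3.1, 0.001]
wrist_force: [-0.7, -0.3, 0.0]
gripper_width: 0.619
```

>>> drive_tool --increments '[[[-3, -0.6, 0], 0, 0], [[-3, -0.6, 0], 0, 0], [[-3, -0.6, 0], 0, 0], [[-2, -0.6, 0], 0, 0], [[-1, 0, 0], 0, 0]]'

```text
time_s: 1.1
tool_pos: [0.4064, 0.3879, 0.2323]
tool_rot: [-0.51, -3.1, 0.001]
wrist_force: [0.2, -0.4, 0.3]
gripper_width: 0.188
```

Run:
```python
from h import *
print(delta([.5115,.335,.232]), cams.get_calibration("wrist"))
cv2.imwrite("pics/w1.png",cams.capture("wrist")[:,:,::-1])
```

```text
(array([-11.65,  -1.64,   0.03]), array([0.4064, 0.3879, 0.2323]), array([ 0.21, -0.37,  0.25]), np.float64(71.3), array([-4.e-04, -6.e-04, -1.e+00]), 1.1) {'intrinsics': array([[309.70691629,   0.        , 322.01699658],
       [  0.        , 309.70691629, 198.97206007],
       [  0.        ,   0.        ,   1.        ]]), 'T_tool_cam': array([[-3.64935833e-04,  9.66579805e-01,  2.56365653e-01,
         7.15609670e-02],
       [ 9.99999314e-01,  6.74416940e-05,  1.16921982e-03,
         1.70467349e-05],
       [ 1.11285453e-03,  2.56365904e-01, -9.66579166e-01,
        -1.51463751e-01],
       [ 0.00000000e+00,  0.00000000e+00,  0.00000000e+00,
         1.00000000e+00]])}
```

View pics/w1.png

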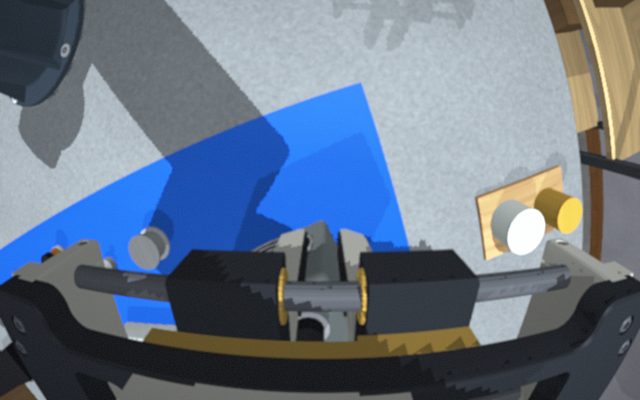

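>>> drive_tool --increments '[[[-3, -0.4, 0], 0, 0], [[-3, -0.4, 0], 0, 0], [[-3, -0.4, 0], 0, 0], [[-2, -0.4, 0], 0, 0], [[-0.6, 0, 0], 0, 0]]'

```text
time_s: 1.65
tool_pos: [0.5109, 0.3363, 0.2323]
tool_rot: [-0.51, -3.1, 0.0]
wrist_force: [0.1, 1.3, 0.1]
gripper_width: 0.003
```

>>> drive_tool --increments '[[[0, 0, 0], 0, 0], [[0, 0, 0], 0, 0], [[0, 0, 1], 0, 0], [[0, 0, 1], 0, 0], [[0, 0, 0], 0, 0]]'

```text
time_s: 2.15
tool_pos: [0.509, 0.3367, 0.2106]
tool_rot: [-0.507, -3.098, 0.003]
wrist_force: [0.3, -0.1, 0.1]
gripper_width: 0.005
```

Run:
```python
from h import *
print(delta([.5115,.335,.182]))
for n in("wrist","scene","top"):cv2.imwrite(f"pics/{n}2.png",cams.capture(n)[:,:,::-1])
s=cv2.imread("pics/scene2.png");t=cv2.imread("pics/top2.png")
def z(im,x,y,w,h,k): return cv2.resize(im[y:y+h,x:x+w],None,fx=k,fy=k,interpolation=cv2.INTER_NEAREST)
cv2.imwrite("pics/c2.png",np.hstack([z(s,380,80,100,120,4),z(t,150,150,100,120,4)]))
```

```text
(array([-0.3 , -0.07,  2.86]), array([0.509 , 0.3367, 0.2106]), array([ 0.28, -0.08,  0.15]), np.float64(71.4), array([-0.0027, -0.0015, -1.    ]), 2.15)
```

View pics/c2.png

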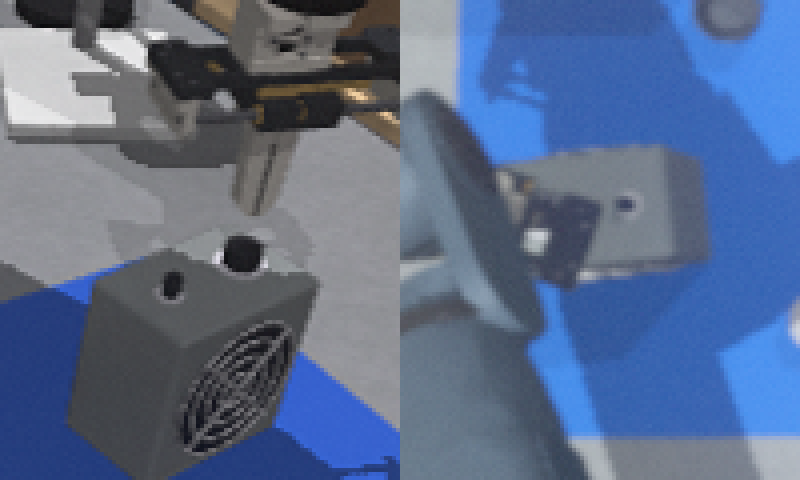

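View pics/wrist2.png

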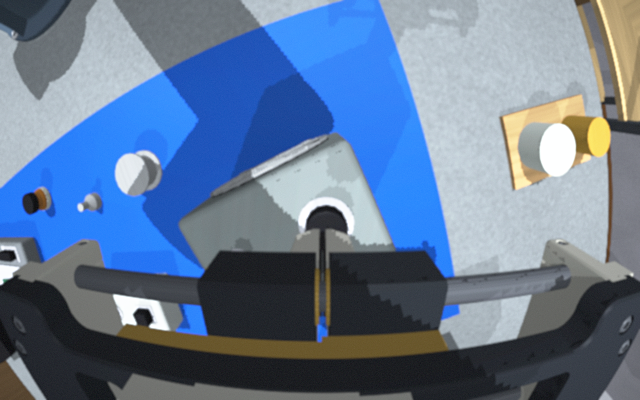

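>>> drive_tool --increments '[[[-0.2, 0, 1], 0, 0], [[0, 0, 0.8], 0, 0], [[0, 0, 0.5], 0, 0], [[0, 0, 0], 0, 0], [[0, 0, 0], 0, 0]]'

```text
time_s: 2.8
tool_pos: [0.512, 0.3362, 0.1896]
tool_rot: [-0.508, -3.1, 0.0]
wrist_force: [0.2, -0.1, 0.4]
gripper_width: 0.005
```

>>> drive_tool --increments '[[[0, 0, 0.2], 0, 0], [[0, 0, 0.2], 0, 0], [[0, 0, 0.2], 0, 0], [[0, 0, 0.2], 0, 0], [[0, 0, 0], 0, 0]]'

```text
time_s: 3.3
tool_pos: [0.512, 0.3362, 0.1815]
tool_rot: [-0.508, -3.1, 0.0]
wrist_force: [1.0, 0.5, -0.3]
gripper_width: 0.003
```

>>> drive_tool --increments '[[[0, 0, 0.1], 0, 0], [[0, 0, 0.1], 0, 0], [[0, 0, 0.1], 0, 0], [[0, 0, 0.1], 0, 0], [[0, 0, 0], 0, 0]]'

```text
time_s: 3.8
tool_pos: [0.5121, 0.3362, 0.1776]
tool_rot: [0.508, 3.1, 0.0]
wrist_force: [-0.6, 0.3, 3.8]
gripper_width: 0.006
```

Contact at 3.8 N, as expected. Continue to ~9 mm travel.

>>> drive_tool --increments '[[[0, 0, 0.1], 0, 0], [[0, 0, 0.1], 0, 0], [[0, 0, 0.1], 0, 0], [[0, 0, 0.1], 0, 0], [[0, 0, 0.1], 0, 0]]'

```text
time_s: 4.3
tool_pos: [0.5121, 0.3362, 0.1727]
tool_rot: [0.508, 3.1, 0.0]
wrist_force: [-1.7, -1.3, 5.2]
gripper_width: 0.009
```

>>> drive_tool --increments '[[[0, 0, 0], 0, 0], [[0, 0, 0], 0, 0], [[0, 0, 0], 0, 0], [[0, 0, 0], 0, 0], [[0, 0, 0], 0, 0]]'

```text
time_s: 4.8
tool_pos: [0.512, 0.3362, 0.1726]
tool_rot: [0.508, 3.1, 0.0]
wrist_force: [-0.7, -0.2, 3.0]
gripper_width: 0.009
```

>>> drive_tool --increments '[[[0, 0, -0.4], 0, 0], [[0, 0, -1.2], 0, 0], [[0, 0, -1.5], 0, 0], [[0, 0, -2], 0, 0], [[0, 0, -1.5], 0, 0]]'

```text
time_s: 5.3
tool_pos: [0.5123, 0.3364, 0.2412]
tool_rot: [0.508, 3.099, 0.002]
wrist_force: [-0.5, 0.2, -0.4]
gripper_width: 0.004
```

Run:
```python
from h import *
print(delta([.597,.0428,.232]))
for n in("scene",):cv2.imwrite(f"pics/{n}3.png",cams.capture(n)[:,:,::-1])
s=cv2.imread("pics/scene3.png")
def z(im,x,y,w,h,k): return cv2.resize(im[y:y+h,x:x+w],None,fx=k,fy=k,interpolation=cv2.INTER_NEAREST)
cv2.imwrite("pics/c3.png",z(s,380,80,100,120,4))
```

```text
(array([-17.39, -25.12,   0.91]), array([0.5123, 0.3364, 0.2412]), array([-0.48,  0.16, -0.4 ]), np.float64(71.4), array([ 0.0018,  0.001 , -1.    ]), 5.3)
```

View pics/c3.png

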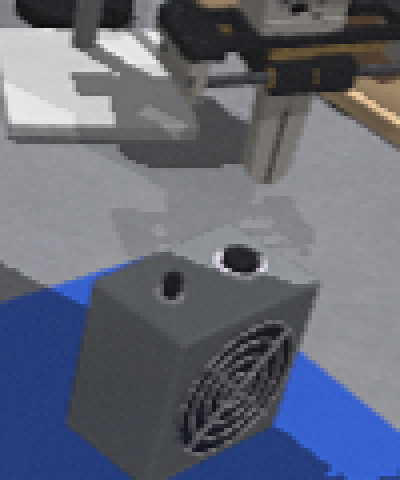

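>>> drive_tool --increments '[[[-1.5, -2.1, 0], 0, 0], [[-2, -3, 0], 0, 0], [[-2, -3, 0], 0, 0], [[-2, -3, 0], 0, 0], [[-2, -3, 0], 0, 0]]'

```text
time_s: 5.85
tool_pos: [0.5574, 0.1709, 0.2393]
tool_rot: [0.508, 3.1, 0.0]
wrist_force: [0.9, -0.1, 0.2]
gripper_width: 0.0
```

>>> drive_tool --increments '[[[-2, -3, 0], 0, 0], [[-2, -3, 0], 0, 0], [[-2, -3, 1], 0, 0], [[-1.4, -1.5, 2], 0, 0], [[-0.5, -0.5, 2], 0, 0]]'

```text
time_s: 6.35
tool_pos: [0.5977, 0.0407, 0.1889]
tool_rot: [0.511, 3.098, 0.0]
wrist_force: [-0.5, 0.5, -0.4]
gripper_width: 0.004
```

>>> drive_tool --increments '[[[0, 0, 2], 0, 0], [[0, 0, 2], 0, 0], [[0, 0, 1], 0, 0], [[0, 0, 0], 0, 0], [[0, 0, 0], 0, 0]]'

```text
time_s: 6.85
tool_pos: [0.5972, 0.0429, 0.1395]
tool_rot: [0.508, 3.099, 0.0]
wrist_force: [-0.7, -0.1, 1.0]
gripper_width: 0.005
```

Run:
```python
from h import *
print(delta([.597,.0428,.082]))
for n in("wrist","scene","top"):cv2.imwrite(f"pics/{n}4.png",cams.capture(n)[:,:,::-1])
s=cv2.imread("pics/scene4.png");t=cv2.imread("pics/wrist4.png")
def z(im,x,y,w,h,k): return cv2.resize(im[y:y+h,x:x+w],None,fx=k,fy=k,interpolation=cv2.INTER_NEAREST)
cv2.imwrite("pics/c4.png",np.hstack([z(s,320,150,100,120,4),z(t,270,150,100,120,4)]))
```

```text
(array([ 0.03, -0.01,  5.75]), array([0.5972, 0.0429, 0.1395]), array([-0.68, -0.12,  0.96]), np.float64(71.4), array([ 0.001, -0.   , -1.   ]), 6.85)
```

View pics/c4.png

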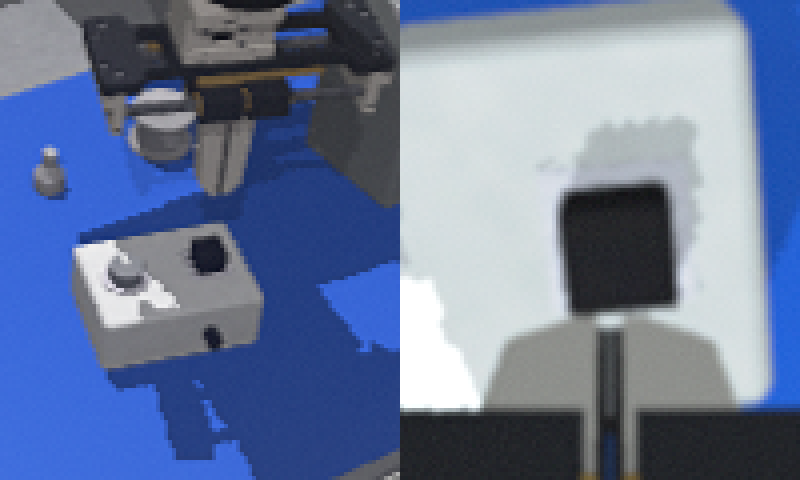

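```bash
cat >> h.py <<'E'
def wray(u,v,z,s=None):
    s=s or monitor.read_state();c=cams.get_calibration("wrist");K=c["intrinsics"]
    x,y=(u-K[0,2])/K[0,0],(v-K[1,2])/K[1,1];r=np.hypot(x,y)
    d=np.array([np.sin(r)*x/r,-np.sin(r)*y/r,-np.cos(r)])
    T=c["T_tool_cam"];R=Ro.from_rotvec(s["tool_rot"]).as_matrix()
    o=R@T[:3,3]+s["tool_pos"];d=R@T[:3,:3]@d
    return o+d*(z-o[2])/d[2]
E
python3 - <<'E'
from h import *
for v in(196,212,227):print(wray(324,v,.068).round(4))
E
```

```text
[0.5839 0.0487 0.068 ]
[0.5957 0.0447 0.068 ]
[0.6072 0.0409 0.068 ]
```

>>> drive_tool --increments '[[[0, 0.1, 1.5], 0, 0], [[0, 0, 2], 0, 0], [[0, 0, 1], 0, 0], [[0, 0, 0.5], 0, 0], [[0, 0, 0], 0, 0]]'

```text
time_s: 7.5
tool_pos: [0.5969, 0.0437, 0.088]
tool_rot: [-0.508, -3.099, 0.0]
wrist_force: [-0.3, 0.3, 0.4]
gripper_width: 0.002
```

>>> drive_tool --increments '[[[0, 0, 0.2], 0, 0], [[0, 0, 0.2], 0, 0], [[0, 0, 0.2], 0, 0], [[0, 0, 0.1], 0, 0], [[0, 0, 0], 0, 0]]'

```text
time_s: 8.0
tool_pos: [0.5973, 0.0437, 0.0818]
tool_rot: [0.508, 3.1, 0.0]
wrist_force: [0.7, 0.3, 0.7]
gripper_width: 0.006
```

>>> drive_tool --increments '[[[0, 0, 0.1], 0, 0], [[0, 0, 0.1], 0, 0], [[0, 0, 0.1], 0, 0], [[0, 0, 0.1], 0, 0], [[0, 0, 0], 0, 0]]'

```text
time_s: 8.5
tool_pos: [0.5973, 0.0437, 0.0776]
tool_rot: [0.508, 3.1, 0.0]
wrist_force: [0.8, 0.2, 3.3]
gripper_width: 0.011
```

>>> drive_tool --increments '[[[0, 0, 0.1], 0, 0], [[0, 0, 0.1], 0, 0], [[0, 0, 0.1], 0, 0], [[0, 0, 0.1], 0, 0], [[0, 0, 0.1], 0, 0]]'

```text
time_s: 9.0
tool_pos: [0.5973, 0.0437, 0.0727]
tool_rot: [0.508, 3.1, 0.0]
wrist_force: [-1.4, -0.3, 5.6]
gripper_width: 0.004
```

>>> drive_tool --increments '[[[0, 0, 0], 0, 0], [[0, 0, 0], 0, 0], [[0, 0, -0.4], 0, 0], [[0, 0, -1], 0, 0], [[0, 0, -2], 0, 0]]'

```text
time_s: 9.5
tool_pos: [0.5962, 0.0437, 0.1063]
tool_rot: [-0.508, -3.098, 0.001]
wrist_force: [0.1, -0.7, 0.9]
gripper_width: 0.003
```

>>> drive_tool --increments '[[[0, 0, -2], 0, 0], [[0, 0, -2], 0, 0], [[0, 0, -2], 0, 0], [[0, 0, 0], 0, 0], [[0, 0, 0], 0, 0]]'

```text
time_s: 10.0
tool_pos: [0.597, 0.0437, 0.1666]
tool_rot: [0.508, 3.1, 0.0]
wrist_force: [0.4, 0.5, -0.7]
gripper_width: 0.008
```

Run:
```python
from h import *
print(delta([.4384,-.2516,.160]))
for n in("wrist","scene"):cv2.imwrite(f"pics/{n}5.png",cams.capture(n)[:,:,::-1])
s=cv2.imread("pics/scene5.png");t=cv2.imread("pics/wrist5.png")
def z(im,x,y,w,h,k): return cv2.resize(im[y:y+h,x:x+w],None,fx=k,fy=k,interpolation=cv2.INTER_NEAREST)
cv2.imwrite("pics/c5.png",np.hstack([z(s,320,150,100,120,4),z(t,270,150,100,120,4)]))
```

```text
(array([  5.61, -33.05,   0.66]), array([0.597 , 0.0437, 0.1666]), array([ 0.42,  0.54, -0.67]), np.float64(71.4), array([ 3.e-04,  0.e+00, -1.e+00]), 10.0)
```

View pics/c5.png

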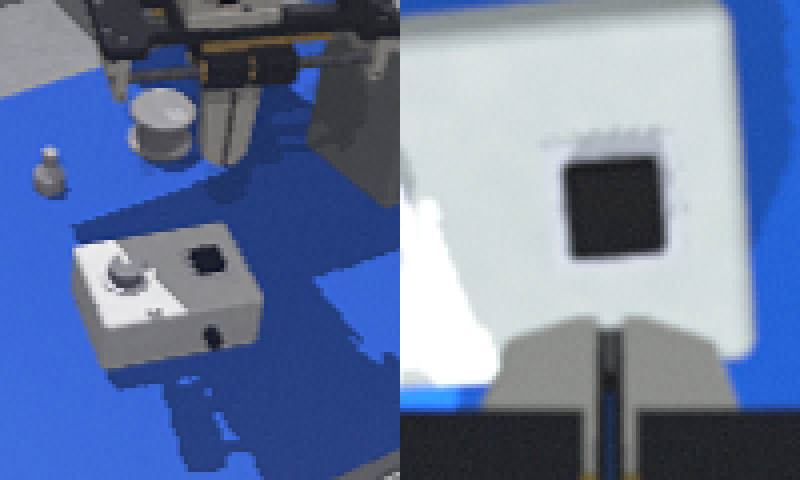

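>>> drive_tool --increments '[[[0.4, -2.4, 0], 0, 0], [[0.6, -3.5, 0], 0, 0], [[0.6, -3.5, 0], 0, 0], [[0.6, -3.5, 0], 0, 0], [[0.6, -3.5, 0], 0, 0]]'

```text
time_s: 10.6
tool_pos: [0.517, -0.1037, 0.1657]
tool_rot: [-0.507, -3.099, -0.0]
wrist_force: [1.0, -0.8, -0.6]
gripper_width: 0.003
```

>>> drive_tool --increments '[[[0.6, -3.5, 0], 0, 0], [[0.6, -3.5, 0], 0, 0], [[0.6, -3.5, 0], 0, 0], [[0.6, -3.5, 0], 0, 0], [[0.4, -2.6, 0], 0, 0]]'

```text
time_s: 11.1
tool_pos: [0.4373, -0.2524, 0.1658]
tool_rot: [-0.509, -3.099, -0.001]
wrist_force: [-0.1, 0.0, 0.9]
gripper_width: 0.008
```

>>> drive_tool --increments '[[[0, 0, 1], -0.08, 0], [[0, 0, 1], 0, 0], [[0, 0, 0.5], 0, 0], [[0, 0, 0], 0, 0], [[0, 0, 0], 0, 0]]'

```text
time_s: 11.6
tool_pos: [0.439, -0.2508, 0.1415]
tool_rot: [-0.384, -3.118, -0.0]
wrist_force: [-0.1, 0.4, 0.0]
gripper_width: 0.012
```

Run:
```python
from h import *
print(delta([.4384,-.2516,.074]))
for n in("wrist","scene"):cv2.imwrite(f"pics/{n}6.png",cams.capture(n)[:,:,::-1])
s=cv2.imread("pics/scene6.png");t=cv2.imread("pics/wrist6.png")
def z(im,x,y,w,h,k): return cv2.resize(im[y:y+h,x:x+w],None,fx=k,fy=k,interpolation=cv2.INTER_NEAREST)
cv2.imwrite("pics/c6.png",np.hstack([z(s,200,150,100,120,4),z(t,270,150,100,120,4)]))
```

```text
(array([ 0.03, -0.1 ,  6.75]), array([ 0.439 , -0.2508,  0.1415]), array([-0.09,  0.42,  0.02]), np.float64(76.0), array([-3.e-04,  2.e-04, -1.e+00]), 11.6)
```

View pics/c6.png

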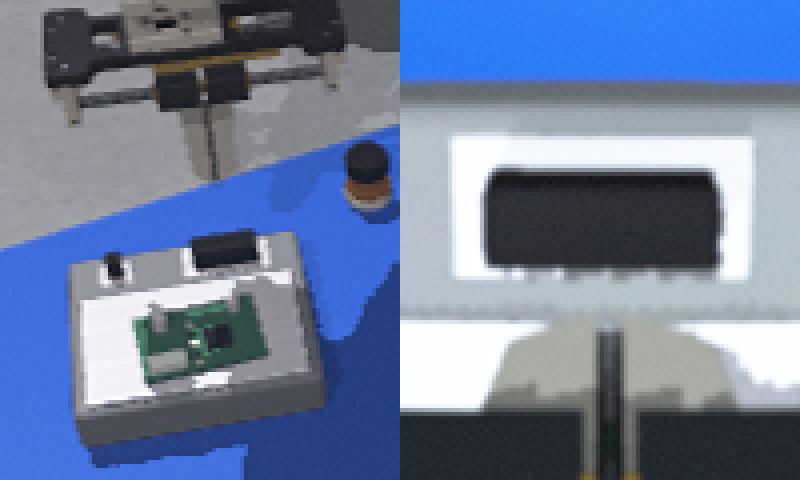

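Run:
```python
from h import *
for v in(197.5,207,216.5):print(wray(320.5,v,.06).round(4))
for u in(291.5,350):print(wray(u,207,.06).round(4))
print(delta(wray(320.5,207,.06)+[0,0,.014]))
```

```text
[ 0.4282 -0.2497  0.06  ]
[ 0.4357 -0.2516  0.06  ]
[ 0.4433 -0.2535  0.06  ]
[ 0.4302 -0.2738  0.06  ]
[ 0.4413 -0.2291  0.06  ]
(array([ 0.32, -0.14,  6.79]), array([ 0.4391, -0.251 ,  0.1419]), array([0.41, 0.1 , 0.37]), np.float64(76.0), array([ 4.e-04, -3.e-04, -1.e+00]), 11.7)
```

>>> drive_tool --increments '[[[0.2, -0.1, 1.5], 0, 0], [[0, 0, 2], 0, 0], [[0, 0, 2], 0, 0], [[0, 0, 0.6], 0, 0], [[0, 0, 0], 0, 0]]'

```text
time_s: 12.2
tool_pos: [0.4365, -0.2514, 0.0804]
tool_rot: [-0.383, -3.117, -0.001]
wrist_force: [0.2, 1.3, 0.6]
gripper_width: 0.001
```

>>> drive_tool --increments '[[[0, 0, 0.2], 0, 0], [[0, 0, 0.2], 0, 0], [[0, 0, 0.2], 0, 0], [[0, 0, 0.1], 0, 0], [[0, 0, 0], 0, 0]]'

```text
time_s: 12.7
tool_pos: [0.4367, -0.2517, 0.0738]
tool_rot: [0.384, 3.118, -0.0]
wrist_force: [0.7, -0.1, -0.3]
gripper_width: 0.002
```

>>> drive_tool --increments '[[[0, 0, 0.1], 0, 0], [[0, 0, 0.1], 0, 0], [[0, 0, 0.1], 0, 0], [[0, 0, 0.1], 0, 0], [[0, 0, 0], 0, 0]]'

```text
time_s: 13.2
tool_pos: [0.4367, -0.2517, 0.0696]
tool_rot: [0.383, 3.118, -0.0]
wrist_force: [0.9, -0.7, 1.7]
gripper_width: 0.005
```

>>> drive_tool --increments '[[[0, 0, 0.1], 0, 0], [[0, 0, 0.1], 0, 0], [[0, 0, 0.1], 0, 0], [[0, 0, 0.1], 0, 0], [[0, 0, 0.1], 0, 0]]'

```text
time_s: 13.7
tool_pos: [0.4367, -0.2517, 0.0647]
tool_rot: [0.384, 3.118, -0.0]
wrist_force: [0.5, -0.4, 6.0]
gripper_width: 0.006
```

>>> drive_tool --increments '[[[0, 0, 0], 0, 0], [[0, 0, 0], 0, 0], [[0, 0, -0.4], 0, 0], [[0, 0, -1], 0, 0], [[0, 0, -2], 0, 0]]'

```text
time_s: 14.2
tool_pos: [0.4358, -0.2511, 0.0985]
tool_rot: [-0.383, -3.116, -0.002]
wrist_force: [0.3, 0.7, -0.1]
gripper_width: 0.004
```

>>> drive_tool --increments '[[[0, 0, -2], 0, 0], [[0, 0, -2], 0, 0], [[0, 0, -2], 0, 0], [[0, 0, 0], 0, 0], [[0, 0, 0], 0, 0]]'

```text
time_s: 14.7
tool_pos: [0.4364, -0.2515, 0.1587]
tool_rot: [0.384, 3.118, -0.0]
wrist_force: [0.1, 0.1, -0.3]
gripper_width: 0.006
```

Run:
```python
from h import *
print(delta([.4384,-.2516,.160]))
for n in("wrist","scene"):cv2.imwrite(f"pics/{n}7.png",cams.capture(n)[:,:,::-1])
s=cv2.imread("pics/scene7.png");t=cv2.imread("pics/wrist7.png")
def z(im,x,y,w,h,k): return cv2.resize(im[y:y+h,x:x+w],None,fx=k,fy=k,interpolation=cv2.INTER_NEAREST)
cv2.imwrite("pics/c7.png",np.vstack([np.hstack([z(s,200,180,100,75,4),z(t,270,165,100,75,4)]),np.hstack([z(s,320,180,100,75,4),z(s,380,120,100,75,4)])]))
```

```text
(array([-0.19,  0.04, -0.13]), array([ 0.4364, -0.2515,  0.1587]), array([ 0.09,  0.15, -0.29]), np.float64(76.0), array([ 2.e-04, -2.e-04, -1.e+00]), 14.7)
```

View pics/c7.png

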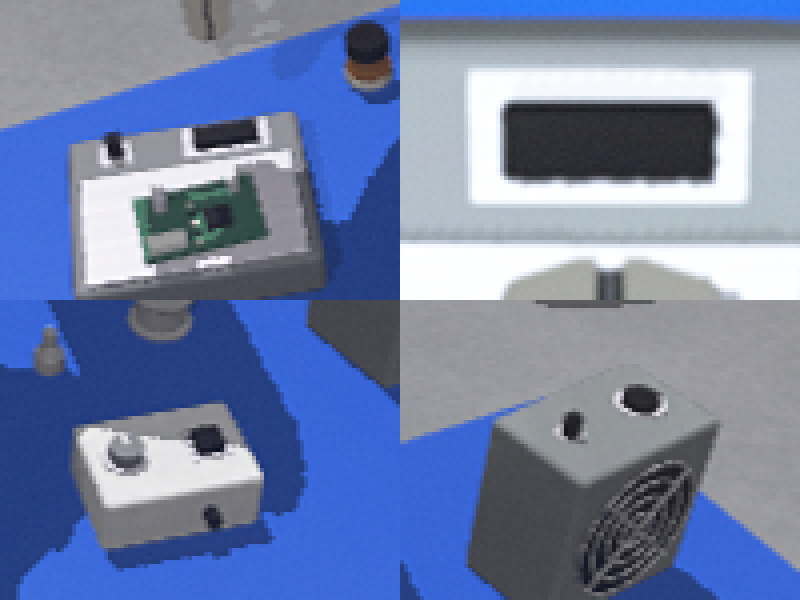

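All three are clearly down, both small buttons still stand proud, nothing has shifted, and the arm is clear at 85 mm above the bar. I'm handing in.

```bash
python3 -c "
from rig import workorder; print(workorder.finish_job())"
```

```text
the job is handed in; nothing more can be done
None
```

I pressed the three controls in the order asked, with closed fingertips: the extractor's large round button, the square light key, then the grey preheater's long bar key. Each went down about 9 mm, judged from the fingertip height. The highest force readings were 5.2, 5.6 and 6.0 N. The job was handed in at about 15 s.

**Final pictures:** all three stay clearly down, and the small buttons on the extractor and preheater still stand proud. The devices and the board look unmoved, and the fingers were clear of everything.

**Disagreements:** the wrist camera put the bar about 3 mm nearer the robot than the top camera did, so I shifted 2 mm that way before pressing. My first automatic measurement of the bar in the top view was thrown off by the blue mat, so I read that position off an enlarged picture instead. A force reading taken while holding still on the extractor button was 3.0 N, down from 5.2 N. The later pictures still showed that button down.

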